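# Get the sharpening stone out from under the carving tools

### The job

Get the sharpening stone ready for use: first clear all three carving tools out of the till and lay them side by side on the felt board, blades resting on its batten. Then lift the stone out from the till and seat it flat and centred between the stops of the stone holder, and finally lay each tool back just where it came from, in its own pair of notches. Leave the mallet, the wax tin and the carving where they are.

Things in the scene. Friction and masses are not known exactly. Their poses are not given: they have to be found in the camera images.
- pale_chisel: Chisel: pale handle, 18 mm flat blade. Octagonal handle 26 mm across flats from its butt to the origin, then tapering 35 mm to a brass ferrule; 230 mm long, 0.13 kg. Origin on the tool's axis, in the grip: 85 mm from the butt, 145 mm from the edge. x points to the cutting edge, z up. Lying level, its axis is 13 mm above what carries the handle, 2 mm above what carries the blade.
- dark_gouge: Gouge: dark brown handle, 14 mm blade. Octagonal handle 26 mm across flats from its butt to the origin, then tapering 35 mm to a brass ferrule; 230 mm long, 0.13 kg. Origin on the tool's axis, in the grip: 85 mm from the butt, 145 mm from the edge. x points to the cutting edge, z up. Lying level, its axis is 13 mm above what carries the handle, 2 mm above what carries the blade.
- blue_vtool: V-tool: blue handle, 13 mm blade. Octagonal handle 26 mm across flats from its butt to the origin, then tapering 35 mm to a brass ferrule; 230 mm long, 0.13 kg. Origin on the tool's axis, in the grip: 85 mm from the butt, 145 mm from the edge. x points to the cutting edge, z up. Lying level, its axis is 13 mm above what carries the handle, 2 mm above what carries the blade.
- stone: Sharpening stone, plain block 200 x 50 x 25 mm, orange upper layer and grey lower layer, 0.55 kg. It lies flat on the floor of the till's well (154 x 216 mm inside) beneath the three tools, its length across them. Origin at the centre of its underside, x along its 200 mm length, z up; both ends are alike.
- till: Fixed wooden open box 184 (x) x 236 (y) mm, origin under its centre. Its floor is 10 mm up, side walls 45 mm high. At x = -84 and +84 mm, 14 mm thick notched rests: notches 36 mm wide at y = -72, 0, 72 mm. Handle rest (-84): notch bottom 55, top 69 mm high; blade rest (+84): 66 and 76 mm. The tools lie in them, blades to +x, axis 68 mm high, origins near x = -30 mm, in any order.
- felt_board: Fixed side board 240 (x) x 230 (y) mm, dark green felt top 8 mm above the bench. Origin under its centre, z up. A pale batten 14 mm wide runs across it along y at x = +75 mm, its top 19 mm above the bench, so that tools laid along x with the handle on the felt and the blade (towards +x) over the batten lie level, axis at z = 21 mm.
- stone_holder: Fixed pale wooden stone holder 262 (x) x 84 (y) mm, flat top 16 mm above the bench. Origin under its centre, x along its length, z up. Dark wooden stops 62 mm wide at both ends stand 12 mm above the top, 216 mm apart inside, so that the 200 mm stone lies between them with 8 mm to spare at each end.
- mallet: Bystander: round wooden carver's mallet standing on its head, 76 mm across, 190 mm tall. Origin at the centre of its underside. Not to be disturbed.
- wax_tin: Bystander: round wax tin with ochre lid, 85 mm across, 35 mm high. Origin at the centre of its underside. Not to be disturbed.
- carving: Bystander: half-finished leaf carving in pale wood, about 130 x 180 x 32 mm. Origin at the centre of its underside. Not to be disturbed.

How it is judged (in metres and radians):
On the way, in this order (a step that is already met when the one before it is completed fails the run):
1. all three tools lie released on the felt board, blades on the batten (x of pale_chisel in the frame of felt_board between -0.08 and 0.025 m and y of pale_chisel in the frame of felt_board between -0.112 and 0.112 m and z of each of pale_chisel, dark_gouge, blue_vtool in the frame of felt_board below 0.03 m and angle between each of pale_chisel, dark_gouge, blue_vtool's own x axis and vertical below 1.611 rad and angle between the x axis of each of pale_chisel, dark_gouge, blue_vtool and the x axis of felt_board, either way round below 0.35 rad and contact force between the fingers and pale_chisel below 0.3 N and linear speed of each of pale_chisel, dark_gouge, blue_vtool below 0.02 m/s and x of dark_gouge in the frame of felt_board between -0.08 and 0.025 m and y of dark_gouge in the frame of felt_board between -0.112 and 0.112 m and contact force between the fingers and dark_gouge below 0.3 N and x of blue_vtool in the frame of felt_board between -0.08 and 0.025 m and y of blue_vtool in the frame of felt_board between -0.112 and 0.112 m and contact force between the fingers and blue_vtool below 0.3 N), for 0.2 s.
2. the stone lies released between the stops of the stone holder, the tools still on the felt board (all of step 1 and x of stone in the frame of stone_holder between -0.012 and 0.012 m and y of stone in the frame of stone_holder between -0.015 and 0.015 m and z of stone in the frame of stone_holder between 0.012 and 0.019 m and angle between the x axis of stone and the x axis of stone_holder, either way round below 0.12 rad and angle between stone's own z axis and vertical below 0.05 rad and contact force between the fingers and stone below 0.3 N and linear speed of stone below 0.02 m/s), for 0.2 s.
At the end, for the whole second after the job is handed in: The stone lies flat in the stone holder, centred within 12 mm along and 15 mm across and aligned within 0.12 rad; each tool lies level in its own notches within 15 mm of where it lay at the start; all released and at rest (x of stone in the frame of stone_holder between -0.012 and 0.012 m and y of stone in the frame of stone_holder between -0.015 and 0.015 m and z of stone in the frame of stone_holder between 0.012 and 0.019 m and angle between the x axis of stone and the x axis of stone_holder, either way round below 0.12 rad and angle between stone's own z axis and vertical below 0.05 rad and contact force between the fingers and stone below 0.3 N and linear speed of each of stone, pale_chisel, dark_gouge, blue_vtool below 0.02 m/s and distance of each of pale_chisel, dark_gouge, blue_vtool from where it was at the start of the episode below 0.015 m and angle between the x axis of each of pale_chisel, dark_gouge, blue_vtool and the x axis of till, either way round below 0.14 rad and angle between pale_chisel's own x axis and vertical between 1.53 and 1.611 rad and contact force between the fingers and pale_chisel below 0.3 N and angle between dark_gouge's own x axis and vertical between 1.53 and 1.611 rad and contact force between the fingers and dark_gouge below 0.3 N and angle between blue_vtool's own x axis and vertical between 1.53 and 1.611 rad and contact force between the fingers and blue_vtool below 0.3 N); the robot touches nothing.
It fails at once if the mallet is pushed by more than 20 mm (distance of mallet from where it was at the start of the episode above 0.02 m).
It fails at once if the wax tin is pushed by more than 20 mm (distance of wax_tin from where it was at the start of the episode above 0.02 m).
It fails at once if the carving is pushed by more than 20 mm (distance of carving from where it was at the start of the episode above 0.02 m).
It also fails if it takes over 147 s, if anything falls off the work surface, if the arm or the gripper's body presses on something with over 40 N, if the wrist force passes 120 N, or if a joint passes its speed limit or range.

### The arm

A 6-joint arm with a two-finger parallel gripper is mounted at the origin on the work surface. World frame = base frame: x ahead of the robot, y to its left, z up, the work surface at z = 0. Lengths are in mm, angles in rad, forces in N, time in s.
With the tool pointing down it reaches from about 300 to 775 mm from the base axis. Payload 14.6 kg.
Tool frame: the origin (TCP) lies at the very end of the fingers, on their centre line; the grasp point (between the pads) lies 19 mm behind it; z points along the fingers, y is the line along which they close (so a half turn about z gives the same grasp; the last joint's range is limited). The gripper opens to 94 mm and grips with 3 to 60 N. Pads are 16 mm wide; open, the fingers measure 119 mm over their backs; the gripper's body (75 mm by 177 mm) begins 78 mm behind the grasp point.
Start: joints at [-1.342, 0.3, 1.521, -0, 1.321, -0.067], TCP at [160.321, -526.105, 205.446] pointing down, gripper open.
Joint ranges: [-3.03, 3.03], [-0.79, 2.21], [0.23, 2.52], [-1.04, 4.18], [0, 3.07], [-2.55, 2.55]. Speed limits (rad/s): [2.22, 2.22, 2.57, 3.14, 3.14, 3.14].

### API

Orientations are given as [roll, pitch, yaw] about the fixed x, y, z axes, in that order (R = Rz(yaw) Ry(pitch) Rx(roll)).
In Python, from cell import manip, camera, get_calibration gives the robot as it stands. The module is installed in compiled form; this text tells all that it offers.
- The arm moves only by the tool jog_arm, never from a script. Its argument "plan" is one flat list of numbers, 6 for each row, row after row: the shift along the world's x, y, z in m, then the turn, a rotation vector about the world's x, y, z in degrees. A call has 1 to 20 rows; each row is the pose to reach, as a shift and turn from the pose commanded when the call began; what a row does not reach only later rows make up. A row lasts 1/10 s, in which the tool goes at most 50 mm and 8.59 degrees, less where a joint would pass 70% of its speed; a pose out of reach is approached as far as the arm can. A call with a gripper value outside its range is refused whole. "claw" is the finger opening in m, from 0 to 0.094, set as the call begins (left out, the last holds). The fingers move at their own pace and stop on an object; "force" is the grip in N (left out, the last holds). Time passes only in rows, so rows that repeat a pose let the fingers close. It gives the time, the measured TCP pose, the force, the opening and the grip force at its end, in the units of the state.
- manip.read_state(): the state, without advancing time (a new reading comes with each control period).
- camera(name): name is "scene" or "side" or "wrist"; returns (picture, depth): 480x640x3 uint8, red, green, blue; 480x640 float32, mm along the optical axis (not along the pixel's ray), 0 where there is no reading.
- get_calibration(name): a dict with "fx", "fy", "cx", "cy" (pixels), "origin" and "attitude" of the camera in the world. Camera axes: x right, y down, z forward; pixel columns grow to the right and rows downward; lengths in mm; the calibration is good to about 2 mm. The wrist camera is an equidistant fisheye: a pixel r from the principal point sees the ray r / f radians off the axis. A picture is of the moment at which its call begins: read the wrist's pose just before it. get_calibration takes no time and is no camera call; for the wrist camera it gives the pose at the moment of the call.
- manip.sign_off(): hands the job in; it is judged then, once.
The state is a dict: "clock": time; "joints": joint angles; "qd": joint speeds; "effort": joint torques, N m; "eef_pos": TCP position; "eef_rot": TCP orientation; "wrist_force": force on the tool from outside, world axes, zero at the start; "moment": the same for the moment, N m; "finger_gap": finger opening in mm; "finger_force": force on a finger pad.
Only numpy, scipy, OpenCV 4.12 (cv2) and the standard library are available. Lean on these libraries where they do the work, as an engineer would, in place of code of your own. Each camera call takes 0.05 s, during which the arm holds its last target. There are 200 camera calls.

## Working session

There is one attempt and no reset: what is moved stays moved. The work goes in short steps, Python scripts to look and compute and a tool call to move; the robot and the scene stay as the last step left them, time stands still between calls to the robot, and variables do not carry over. Pictures are saved under pics/ and viewed, at most 14 in all, crops included, and the job is handed in when it is done.

Besides the shell and the picture viewer there is one more tool, called after ">>>" as name(argument=value, ...) on one line, values as JSON. jog_arm: Moves the arm, as the interface text tells. Its arguments: {"type":"object","properties":{"plan":{"type":"array"},"claw":{"type":"number"},"force":{"type":"number"}},"required":["plan"]}

```bash
mkdir -p pics; python3 - <<'E'
from cell import manip,camera,get_calibration
import cv2,numpy as np
for n in("scene","side"):
    p,d=camera(n);cv2.imwrite(f"pics/{n}0.png",p[:,:,::-1]);np.savez(f"{n}0.npz",p=p,d=d)
    print(n,get_calibration(n))
print(get_calibration("wrist"));print(manip.read_state())
E
```

```text
scene {'fx': 575.6925384599231, 'fy': 575.6925384599231, 'cx': 327.53551943905956, 'cy': 246.29553800007162, 'origin': array([1223.17268225,   85.56952139, 1025.60329845]), 'attitude': array([-2.55833064,  0.00628839,  1.73350081])}
side {'fx': 444.4916233637326, 'fy': 444.4916233637326, 'cx': 315.61667688724367, 'cy': 244.4791039758852, 'origin': array([ 393.64339434, -586.30888908,  765.19126899]), 'attitude': array([-2.41163421,  0.0068818 , -0.34680221])}
{'fx': 371.64829954431775, 'fy': 371.64829954431775, 'cx': 313.8765282425295, 'cy': 236.90411688203628, 'origin': array([ 223.29309301, -505.17333108,  384.74009492]), 'attitude': array([ 2.91058184e+00,  1.48260762e-03, -1.27506350e+00])}
{'clock': 0.1, 'joints': array([-1.34161300e+00,  3.00415128e-01,  1.52152660e+00,  4.58451839e-06,
        1.32071493e+00, -6.65837857e-02]), 'qd': array([ 1.34826766e-03, -8.08812053e-04, -2.91236832e-03,  3.91249140e-05,
        1.33764169e-03, -2.08004968e-03]), 'effort': array([-3.67060784e-05, -5.32647943e+01, -3.53287590e+01,  7.08615454e-02,
        2.34680978e-02, -6.46499166e-05]), 'eef_pos': array([ 160.26203413, -525.87879417,  204.94008337]), 'eef_rot': array([-3.14053130e+00, -7.52241785e-05,  2.95765931e-01]), 'wrist_force': array([ 0.48827242, -0.27460342,  0.30354075]), 'moment': array([0.00771692, 0.02788894, 0.02813886]), 'finger_force': 0.0, 'finger_gap': 94.08053879634073}
```

View pics/scene0.png

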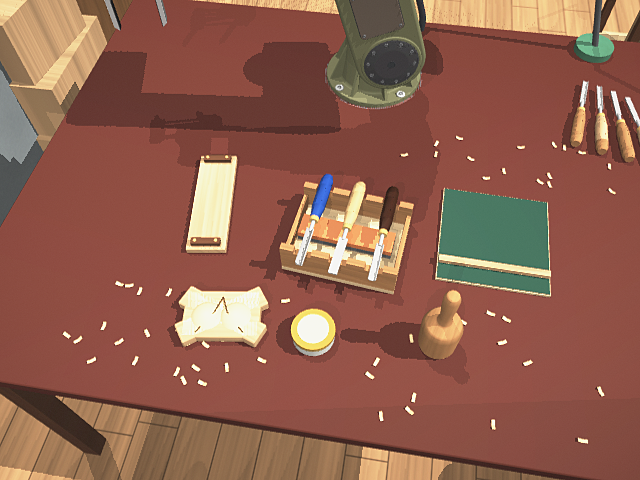

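View pics/side0.png

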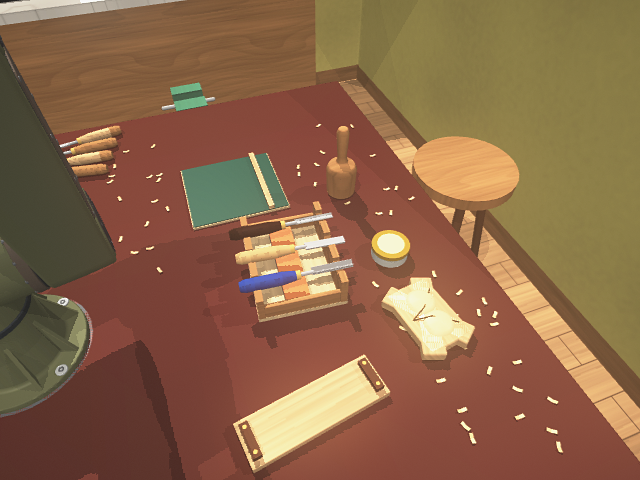

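Scene view: holder at (212,203), till at (345,240) with blue/pale/dark tools left to right, felt board at (493,240) with its batten at the bottom, carving (222,318), tin (313,330), mallet (440,330). The side view agrees.

```bash
cat > h.py <<'E'
import numpy as np,cv2
from scipy.spatial.transform import Rotation as Ro
from cell import manip,camera,get_calibration
def rays(c,uv,fish=False):
    uv=np.asarray(uv,float).reshape(-1,2)
    x=(uv[:,0]-c['cx'])/c['fx'];y=(uv[:,1]-c['cy'])/c['fy']
    if fish:
        r=np.hypot(x,y)+1e-9;d=np.c_[x/r*np.sin(r),y/r*np.sin(r),np.cos(r)]
    else: d=np.c_[x,y,np.ones_like(x)]
    return d@Ro.from_euler('xyz',c['attitude']).as_matrix().T
def plane(c,uv,z,fish=False):
    d=rays(c,uv,fish);o=c['origin'];return o+d*((z-o[2])/d[:,2])[:,None]
def cloud(c,depth):
    v,u=np.indices(depth.shape);d=rays(c,np.c_[u.ravel(),v.ravel()])
    P=c['origin']+d*depth.ravel()[:,None];return P.reshape(*depth.shape,3)
def rect(P):
    (cx,cy),(w,h),a=cv2.minAreaRect(P[:,:2].astype(np.float32))
    if w<h:w,h,a=h,w,a+90
    return np.round([cx,cy,w,h,(a+90)%180-90],1)
E
cat > m.py <<'E'
from h import *
for n in("scene","side"):
    f=np.load(n+"0.npz");p,d=f['p'],f['d'];c=get_calibration(n);P=cloud(c,d)
    H=cv2.cvtColor(p,cv2.COLOR_RGB2HSV).astype(int);h,s,v=H[...,0],H[...,1],H[...,2]
    x,y,z=P[...,0],P[...,1],P[...,2]
    box=(x>250)&(x<800)&(abs(y)<450)&(d>0)
    print(n,"bench z",np.median(z[box&(z<5)]))
    def rep(nm,m,keep=True):
        m=(m&box).astype(np.uint8)
        k,l,st,_=cv2.connectedComponentsWithStats(m)
        if k<2:print(nm,"none");return
        i=1+st[1:,4].argmax();q=P[l==i];print(nm,len(q),rect(q),"z",np.round(np.percentile(q[:,2],[5,50,95]),1))
    rep("felt",(h>60)&(h<95)&(s>80)&(z<14))
    rep("blue",(h>100)&(h<125)&(s>140)&(z>45))
    rep("palehandle",(h>12)&(h<30)&(s>60)&(z>72)&(z<95)&(v>150)&(abs(y-0)<90)&(x<560))
    rep("dark",(v<90)&(z>55)&(z<95)&(abs(x-450)<130)&(y<220)&(y>-80))
    rep("orange",(h>5)&(h<15)&(s>150)&(v>150)&(z>28)&(z<42))
    for a,b in((12,20),):rep("holder",(z>a)&(z<b)&(y<-80)&(x<520)&(s<160)&(v>100))
    rep("batten",(z>15)&(z<23)&(y>100)&(h>10)&(h<32))
    rep("stops",(z>24)&(z<32)&(y<-60)&(x<500))
    rep("tillmask",(z>25)&(z<90)&(y>-120)&(y<140)&(x>300)&(x<560))
    rep("carving",(z>20)&(z<45)&(x>520)&(y<-50))
    rep("tin",(z>25)&(z<45)&(x>560)&(abs(y-30)<80))
    rep("mallet",(z>25)&(z<200)&(x>480)&(y>140)&(y<300))
E
python3 m.py
```

```text
scene bench z 1.1638464327951397
felt 6831 [455.6 317.9 226.  179.9  88.9] z [ 6.1  9.3 12.5]
blue 496 [479.9 -55.3 115.4  25.9  -5.4] z [73.1 79.8 84.4]
palehandle 391 [495.   14.8 121.2  26.4  -6.4] z [73.8 79.5 84.6]
dark 445 [490.7  87.  112.6  25.8  -5. ] z [74.3 79.7 84.2]
orange 341 [543.3  40.   62.4  53.9  84.7] z [30.9 35.7 39.5]
holder 1739 [ 440.2 -309.3  173.4   85.     8.7] z [13.9 17.1 19.5]
batten 724 [561.3 314.9 225.4  18.2  88.8] z [15.9 19.7 22.5]
stops 160 [ 372.3 -320.    62.2   20.9  -80. ] z [25.1 28.7 31.1]
tillmask 4779 [498.8  15.5 237.5 140.9  85.1] z [32.7 58.  82.9]
carving 3510 [ 754.  -207.4  175.8  113.   -81.8] z [22.4 26.5 33.5]
tin 1173 [ 7.625e+02 -1.580e+01  7.530e+01  6.790e+01 -5.000e-01] z [32.9 36.3 39.4]
mallet 2014 [748.8 209.1  74.9  67.3  74.6] z [ 37.1  92.3 190.4]
side bench z 0.34588163562204954
felt 4 [496.1 427.1   7.9   7.2 -37.7] z [ 4.5  6.7 10.8]
blue 68 [453.9 -48.   58.1  12.5   3.3] z [78.  80.3 82.8]
palehandle 543 [495.8  13.7 124.6  29.1  -5.4] z [73.4 78.7 82.3]
dark 222 [489.4  76.8 109.2  18.7 -12.3] z [63.9 71.7 80.9]
orange 131 [530.1 -81.9  49.   16.3  -6.6] z [32.9 35.4 37.4]
holder 4621 [ 441.4 -309.5  171.2   85.     9.1] z [14.1 16.2 18.4]
batten 317 [559.8 316.4 230.2  14.5  89. ] z [16.4 19.  21.4]
stops 409 [ 371.6 -320.1   64.    16.   -80.9] z [26.2 28.1 30.2]
tillmask 4235 [499.6  14.8 240.7 140.5  85.3] z [33.4 68.8 81.6]
carving 3398 [ 753.5 -206.8  173.9  112.3  -81.8] z [22.2 25.3 32.2]
tin 720 [ 7.62e+02 -1.49e+01  7.56e+01  6.99e+01  1.00e-01] z [31.9 35.4 37.5]
mallet 1310 [739.6 203.2  74.3  64.5 -25.4] z [ 33.1  89.1 184.9]
```

```bash
cat > m2.py <<'E'
from h import *
for n in("scene","side"):
    f=np.load(n+"0.npz");p,d=f['p'],f['d'];c=get_calibration(n);P=cloud(c,d)
    H=cv2.cvtColor(p,cv2.COLOR_RGB2HSV).astype(int);h,s,v=H[...,0],H[...,1],H[...,2]
    x,y,z=P[...,0],P[...,1],P[...,2];ok=(d>0)
    hold=ok&(z>11)&(z<32)&(y<-210)&(x<660)&(x>330)
    q=P[hold];print(n,"holder all",rect(q)); q=P[hold&(z>24)];
    for lo,hi in((300,450),(500,660)):
        r=q[(q[:,0]>lo)&(q[:,0]<hi)];print(" stop",rect(r),len(r))
    # tools: top slice of handles z>76 in strips
    for nm,y0 in(("blue",-55),("pale",15),("dark",86)):
        m=ok&(z>74)&(z<90)&(abs(y+0.09*(x-490)-y0)<25)&(x>350)&(x<560)
        q=P[m]; print(" ",nm,rect(q),len(q),"butt x",np.percentile(q[:,0],1),"ridge z",np.percentile(q[:,2],90))
    rim=ok&(z>40)&(z<50)&(x>420)&(x<560)
    for lo,hi in((-140,-80),(110,170)):
        r=P[rim&(y>lo)&(y<hi)]
        if len(r)>20:print(" wall",rect(r),len(r))
    b=P[ok&(z>5)&(z<25)&(y>180)&(x<700)&(x>300)];print(" board",rect(b[(b[:,0]<640)]))
E
python3 m2.py
```

```text
scene holder all [ 486.6 -301.7  266.9   85.3    9. ]
 stop [ 3.968e+02 -3.197e+02  7.130e+01  6.440e+01  3.000e-01] 161
 stop [ 600.5 -283.4   62.3   20.1  -80.6] 211
  blue [489.1 -60.4 134.7  34.3  -4.9] 523 butt x 427.20133799736755 ridge z 83.59462813031037
  pale [495.5  10.  123.3  36.1  -5.4] 527 butt x 436.58691737594876 ridge z 83.65161778430841
  dark [496.6  82.5 125.1  33.7  -4.8] 544 butt x 437.9455279881653 ridge z 83.27051368117799
 wall [508.5 -92.8 103.1  22.8  -5.3] 217
 wall [517.4 127.6  82.3  25.1   7.2] 172
 board [470.  409.8 459.1 338.7 -89.8]
side holder all [ 486.3 -302.3  262.2   85.1    9.1]
 stop [ 371.6 -320.1   64.    16.   -80.9] 409
 stop [ 600.7 -283.7   61.8   17.5  -81. ] 322
  blue [484.9 -58.1 123.4  27.6  -5.5] 579 butt x 424.77531021359505 ridge z 82.05529235575784
  pale [493.8  12.7 121.6  27.2  -6.5] 495 butt x 434.9060735067285 ridge z 81.93421027987858
  dark [497.4  85.  124.5  26.2  -4.7] 430 butt x 436.70657210688773 ridge z 81.90995827002338
 wall [502.8 -99.  115.5  12.9  -5.6] 297
 wall [521.1 127.1  77.1  10.6  -5.8] 65
 board [ 475.4  730.8 1067.3  339.7  -89.4]
```

>>> jog_arm(plan=[0.1,0.1,0.08,0,0,-5,0.2,0.25,0.13,0,0,-15,0.29,0.4,0.13,0,0,-22.2,0.3,0.54,0.13,0,0,-22.2,0.3,0.54,0.13,0,0,-22.2,0.3,0.54,0.13,0,0,-22.2,0.3,0.54,0.13,0,0,-22.2,0.3,0.54,0.13,0,0,-22.2,0.3,0.54,0.13,0,0,-22.2,0.3,0.54,0.13,0,0,-22.2,0.3,0.54,0.13,0,0,-22.2,0.3,0.54,0.13,0,0,-22.2,0.3,0.54,0.13,0,0,-22.2,0.3,0.54,0.13,0,0,-22.2,0.3,0.54,0.13,0,0,-22.2])

```text
clock: 1.6
eef_pos: [460.2, 14.3, 334.9]
eef_rot: [3.141, 0.001, -0.09]
wrist_force: [0.1, -0.6, -0.1]
finger_gap: 94.1
finger_force: 0.0
```

```bash
python3 - <<'E'
from h import *
p,d=camera("wrist");cv2.imwrite("pics/w1.png",p[:,:,::-1]);c=get_calibration("wrist")
np.savez("w1.npz",p=p,d=d,**c);print(c['origin'],c['attitude'])
E
```

```text
[525.76808982   9.13221691 514.74551367] [ 2.90942936e+00  4.61454882e-04 -1.66224780e+00]
```

View pics/w1.png

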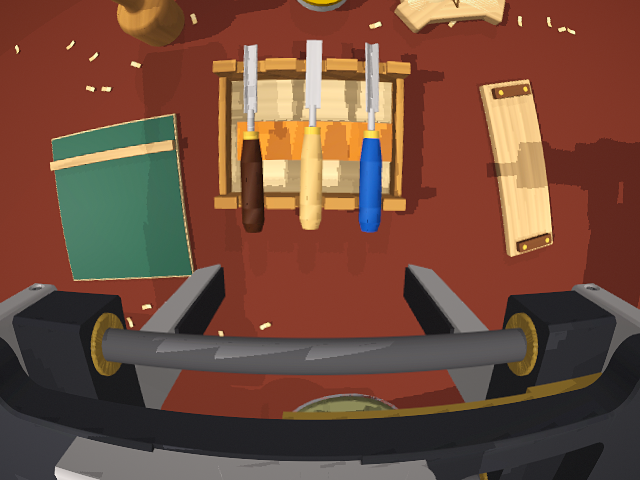

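Wrist view: tools vertical at columns 252 (dark), 312 (pale), 371 (blue), butts near row 230; orange stone across at row ~140, spanning columns 240-392.

```bash
cat > m3.py <<'E'
from h import *
f=np.load("w1.npz");p=f['p'];c={k:f[k] for k in f.files}
H=cv2.cvtColor(p,cv2.COLOR_RGB2HSV).astype(int);h,s,v=H[...,0],H[...,1],H[...,2]
W=np.zeros(h.shape,bool)
def go(nm,m,u0):
    w=W.copy();w[130:236,u0-20:u0+20]=1;m=(m&w).astype(np.uint8)
    k,l,st,_=cv2.connectedComponentsWithStats(m);i=1+st[1:,4].argmax()
    vv,uu=np.nonzero(l==i);e=[]
    for r in range(vv.min()+12,vv.max()-5,3):
        a=uu[vv==r];e.append([(a.min()+a.max())/2,r])
    q=plane(c,e,68,True);b=plane(c,[[np.mean(uu[vv==vv.max()]),vv.max()+.5]],66,True)[0]
    k1,k0=np.polyfit(q[:,0],q[:,1],1);print(nm,st[i],"yaw",np.degrees(np.arctan(k1)),"butt",b,"y at butt+85:",k0+k1*(b[0]+84.6),"origin x",b[0]+84.6)
go("dark",(v<110)&(s<200)&~((h>8)&(v>120)),252)
go("pale",(h>10)&(h<30)&(v>140)&(s<150),312)
go("blue",(h>100)&(h<125)&(s>130),371)
m=((h>5)&(h<20)&(s>170)&(v>150)).astype(np.uint8);m[:110]=0;m[170:]=0;m[:,:236]=0;m[:,396:]=0
vv,uu=np.nonzero(m);print("stone",rect(plane(c,np.c_[uu,vv],35,True)))
fm=((h>60)&(h<95)&(s>80)).astype(np.uint8)
k,l,st,_=cv2.connectedComponentsWithStats(fm);i=1+st[1:,4].argmax();vv,uu=np.nonzero(l==i)
print("felt",rect(plane(c,np.c_[uu,vv],8,True)))
E
python3 m3.py
```

```text
dark [ 241  139   24   94 1882] yaw -4.746416059331913 butt [432.63632588  93.57099616  66.        ] y at butt+85: 86.26772903075872 origin x 517.2363258795602
pale [ 292  134   40   96 2509] yaw -6.671329250033481 butt [429.9861282   23.55239256  66.        ] y at butt+85: 13.302576698668986 origin x 514.5861281992318
blue [ 359  138   23   94 1890] yaw -5.380628584085955 butt [420.64659097 -51.23910222  66.        ] y at butt+85: -57.15420920288565 origin x 505.24659097379185
stone [540.6   5.2 205.2  67.   85.5]
felt [460.8 318.8 225.9 185.2  88.8]
```

>>> jog_arm(plan=[0.02,0.035,-0.03,0,0,0,0.0465,0.073,-0.06,0,0,0,0.0465,0.073,-0.1,0,0,0,0.0465,0.073,-0.14,0,0,0,0.0465,0.073,-0.17,0,0,0,0.0465,0.073,-0.2,0,0,0,0.0465,0.073,-0.22,0,0,0,0.0465,0.073,-0.22,0,0,0,0.0465,0.073,-0.22,0,0,0,0.0465,0.073,-0.22,0,0,0], claw=0.05, force=30)

```text
clock: 2.65
eef_pos: [507.5, 86.4, 116.9]
eef_rot: [-3.141, -0.002, -0.093]
wrist_force: [0.9, -0.8, 0.8]
finger_gap: 50.3
finger_force: 0.0
```

```bash
python3 - <<'E'
from h import *
p,d=camera("wrist");cv2.imwrite("pics/w2.png",p[:,:,::-1])
E
```

```text
(no output)
```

View pics/w2.png

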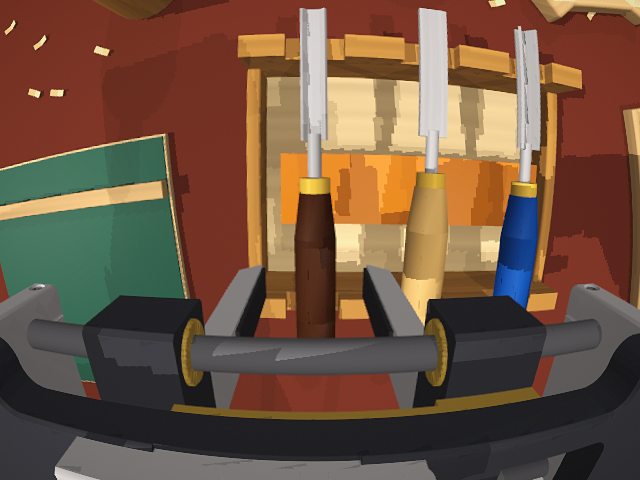

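The wrist view shows the dark handle (column 315) centred between the fingertips (253 and 375). Descending and gripping.

>>> jog_arm(plan=[0,0,-0.02,0,0,0,0,0,-0.04,0,0,0,0,0,-0.052,0,0,0,0,0,-0.058,0,0,0,0,0,-0.058,0,0,0,0,0,-0.058,0,0,0])

```text
clock: 3.3
eef_pos: [507.3, 86.9, 58.2]
eef_rot: [-3.141, -0.001, -0.092]
wrist_force: [1.2, -0.2, -0.9]
finger_gap: 50.1
finger_force: 0.0
```

>>> jog_arm(plan=[0,0,0,0,0,0,0,0,0,0,0,0,0,0,0,0,0,0,0,0,0,0,0,0,0,0,0,0,0,0,0,0,0,0,0,0,0,0,0,0,0,0], claw=0.01, force=30)

```text
clock: 4.0
eef_pos: [506.9, 86.9, 57.7]
eef_rot: [-3.142, -0.0, -0.092]
wrist_force: [-1.6, -0.8, 4.7]
finger_gap: 25.6
finger_force: 30.0
```

>>> jog_arm(plan=[0,0,0.015,0,0,0,0,0,0.04,0,0,0,0,0,0.07,0,0,0,-0.004,0.025,0.07,0,0,0,-0.012,0.065,0.07,0,0,0,-0.019,0.105,0.07,0,0,0,-0.026,0.145,0.07,0,0,0,-0.034,0.185,0.07,0,0,0,-0.041,0.225,0.07,0,0,0,-0.048,0.265,0.07,0,0,0,-0.0525,0.29,0.06,0,0,0,-0.0545,0.301,0.04,0,0,0,-0.0545,0.301,0.01,0,0,0,-0.0545,0.301,-0.015,0,0,0,-0.0545,0.301,-0.03,0,0,0,-0.0545,0.301,-0.04,0,0,0,-0.0545,0.301,-0.044,0,0,0,-0.0545,0.301,-0.0455,0,0,0,-0.0545,0.301,-0.0455,0,0,0,-0.0545,0.301,-0.0455,0,0,0])

```text
clock: 6.0
eef_pos: [452.7, 388.1, 12.8]
eef_rot: [-3.141, -0.001, -0.092]
wrist_force: [0.6, -0.7, -2.0]
finger_gap: 25.7
finger_force: 30.0
```

>>> jog_arm(plan=[0,0,-0.001,0,0,0,0,0,-0.001,0,0,0,0,0,-0.001,0,0,0])

```text
clock: 6.3
eef_pos: [452.3, 387.9, 11.1]
eef_rot: [-3.142, -0.0, -0.092]
wrist_force: [-0.1, -0.5, -1.3]
finger_gap: 25.7
finger_force: 30.0
```

>>> jog_arm(plan=[0,0,0,0,0,0,0,0,0,0,0,0,0,0,0,0,0,0,0,0,0,0,0,0,0,0,0,0,0,0,0,0,0.02,0,0,0,0,0,0.05,0,0,0,0,0,0.09,0,0,0,0,0,0.11,0,0,0,0,0,0.11,0,0,0,0,0,0.11,0,0,0], claw=0.05)

```text
clock: 7.4
eef_pos: [452.1, 387.8, 120.5]
eef_rot: [3.141, 0.0, -0.092]
wrist_force: [0.1, -0.6, -0.7]
finger_gap: 50.1
finger_force: 0.0
```

>>> jog_arm(plan=[0.004,-0.03,0,0,0,0,0.01,-0.07,0,0,0,0,0.016,-0.115,0,0,0,0,0.022,-0.16,0,0,0,0,0.029,-0.205,0,0,0,0,0.035,-0.25,0,0,0,0,0.0415,-0.295,0,0,0,0,0.047,-0.335,0,0,0,0,0.051,-0.362,0,0,0,0,0.0525,-0.374,0,0,0,0,0.0525,-0.374,0,0,0,0,0.0525,-0.374,0,0,0,0,0.0525,-0.374,0,0,0,0])

```text
clock: 8.7
eef_pos: [504.6, 15.1, 120.7]
eef_rot: [-3.141, 0.001, -0.09]
wrist_force: [0.0, 0.6, -0.7]
finger_gap: 49.6
finger_force: 0.0
```

```bash
cat > w.py <<'E'
from h import *
import sys
# ferrule/handle centreline near the fingers, in the plane z=68
c=get_calibration("wrist");p,d=camera("wrist");cv2.imwrite(f"pics/{sys.argv[1]}.png",p[:,:,::-1])
H=cv2.cvtColor(p,cv2.COLOR_RGB2HSV).astype(int);h,s,v=H[...,0],H[...,1],H[...,2]
m=(h>10)&(h<30)&(v>110)&(s>50)&(s<170) if sys.argv[2]=="pale" else (h>100)&(h<125)&(s>120)
e=[]
for r in range(240,320,6):
    a=np.nonzero(m[r,265:365])[0]+265
    if len(a): e.append([(a.min()+a.max())/2,r,np.ptp(a)])
e=np.array(e);q=plane(c,e[:,:2],68,True)
print(e.tolist());k1,k0=np.polyfit(q[:,0],q[:,1],1);t=manip.read_state()['eef_pos'];print("yaw",np.degrees(np.arctan(k1)),"y at tcp x",k0+k1*t[0],t)
E
python3 w.py w3 pale
```

```text
[[314.5, 240.0, 99.0], [314.5, 246.0, 99.0], [314.5, 252.0, 99.0], [314.5, 258.0, 99.0], [314.5, 264.0, 99.0], [314.0, 270.0, 98.0], [316.0, 276.0, 40.0], [316.0, 282.0, 40.0], [315.5, 288.0, 39.0], [315.5, 294.0, 39.0], [315.0, 300.0, 40.0], [314.5, 306.0, 99.0], [314.5, 312.0, 99.0], [314.5, 318.0, 99.0]]
yaw -4.9014132797568815 y at tcp x 16.27191945257023 [504.66494986  15.05138804 120.77338616]
```

View pics/w3.png

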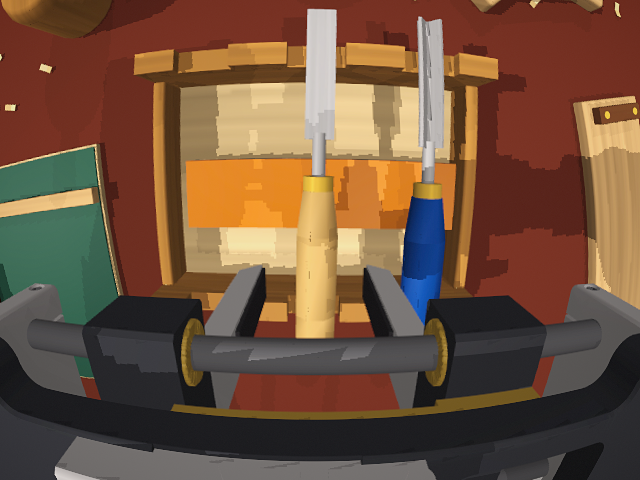

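Pale handle at column 315.5, centred between the fingers; the stone is fully visible at rows 160-230. Descend and grip.

>>> jog_arm(plan=[0,0,-0.02,0,0,0,0,0,-0.04,0,0,0,0,0,-0.056,0,0,0,0,0,-0.0625,0,0,0,0,0,-0.0625,0,0,0,0,0,-0.0625,0,0,0,0,0,-0.0625,0,0,0])

```text
clock: 9.45
eef_pos: [505.3, 14.0, 59.3]
eef_rot: [-3.142, -0.001, -0.091]
wrist_force: [-0.1, -0.3, 0.4]
finger_gap: 50.2
finger_force: 0.0
```

>>> jog_arm(plan=[0,0,0,0,0,0,0,0,0,0,0,0,0,0,0,0,0,0,0,0,0,0,0,0,0,0,0,0,0,0,0,0,0,0,0,0,0,0,0,0,0,0], claw=0.01, force=30)

```text
clock: 10.15
eef_pos: [504.9, 13.9, 58.6]
eef_rot: [3.142, -0.0, -0.092]
wrist_force: [-1.0, -1.1, 3.9]
finger_gap: 25.6
finger_force: 29.9
```

>>> jog_arm(plan=[0,0,0.015,0,0,0,0,0,0.04,0,0,0,0,0,0.07,0,0,0,-0.004,0.025,0.07,0,0,0,-0.012,0.065,0.07,0,0,0,-0.019,0.105,0.07,0,0,0,-0.026,0.145,0.07,0,0,0,-0.034,0.185,0.07,0,0,0,-0.041,0.225,0.07,0,0,0,-0.048,0.265,0.07,0,0,0,-0.0525,0.293,0.06,0,0,0,-0.054,0.3045,0.04,0,0,0,-0.054,0.3045,0.01,0,0,0,-0.054,0.3045,-0.015,0,0,0,-0.054,0.3045,-0.03,0,0,0,-0.054,0.3045,-0.04,0,0,0,-0.054,0.3045,-0.045,0,0,0,-0.054,0.3045,-0.0472,0,0,0,-0.054,0.3045,-0.0472,0,0,0,-0.054,0.3045,-0.0472,0,0,0])

```text
clock: 12.15
eef_pos: [451.2, 318.6, 12.0]
eef_rot: [-3.141, -0.001, -0.092]
wrist_force: [-0.3, -0.8, -1.3]
finger_gap: 25.8
finger_force: 29.9
```

>>> jog_arm(plan=[0,0,0,0,0,0,0,0,0,0,0,0,0,0,0,0,0,0])

```text
clock: 12.45
eef_pos: [451.0, 318.5, 11.6]
eef_rot: [-3.141, -0.001, -0.092]
wrist_force: [-0.6, -1.0, 1.7]
finger_gap: 25.4
finger_force: 29.9
```

>>> jog_arm(plan=[0,0,0,0,0,0,0,0,0,0,0,0,0,0,0,0,0,0,0,0,0,0,0,0,0,0,0,0,0,0,0,0,0.02,0,0,0,0,0,0.05,0,0,0,0,0,0.09,0,0,0,0,0,0.11,0,0,0,0,0,0.11,0,0,0], claw=0.05)

```text
clock: 13.45
eef_pos: [451.9, 319.1, 124.3]
eef_rot: [-3.138, -0.004, -0.092]
wrist_force: [-0.3, -0.6, -0.1]
finger_gap: 49.8
finger_force: 0.0
```

>>> jog_arm(plan=[0.004,-0.03,0,0,0,0,0.01,-0.07,0,0,0,0,0.016,-0.115,0,0,0,0,0.02,-0.16,0,0,0,0,0.025,-0.205,0,0,0,0,0.03,-0.25,0,0,0,0,0.036,-0.295,0,0,0,0,0.04,-0.335,0,0,0,0,0.043,-0.362,0,0,0,0,0.044,-0.3745,0,0,0,0,0.044,-0.3745,0,0,0,0,0.044,-0.3745,0,0,0,0,0.044,-0.3745,0,0,0,0,0.044,-0.3745,0,0,0,0])

```text
clock: 14.85
eef_pos: [494.8, -55.1, 121.2]
eef_rot: [-3.142, 0.0, -0.09]
wrist_force: [0.4, -0.1, -0.3]
finger_gap: 50.0
finger_force: 0.0
```

```bash
python3 w.py w4 blue
```

```text
[[317.0, 240.0, 38.0], [317.0, 246.0, 38.0], [317.0, 252.0, 38.0], [317.0, 258.0, 38.0], [317.0, 264.0, 38.0], [317.0, 270.0, 38.0], [316.5, 276.0, 39.0], [316.5, 282.0, 39.0], [317.0, 288.0, 38.0], [316.5, 294.0, 37.0], [316.5, 300.0, 37.0], [316.5, 306.0, 37.0], [316.5, 312.0, 37.0], [316.5, 318.0, 37.0]]
yaw -5.481556447463381 y at tcp x -55.36220498493051 [494.81761338 -55.2313152  121.24550151]
```

>>> jog_arm(plan=[0,0,-0.02,0,0,0,0,0,-0.04,0,0,0,0,0,-0.056,0,0,0,0,0,-0.063,0,0,0,0,0,-0.063,0,0,0,0,0,-0.063,0,0,0,0,0,-0.063,0,0,0])

```text
clock: 15.6
eef_pos: [495.3, -56.1, 59.1]
eef_rot: [3.141, -0.001, -0.091]
wrist_force: [-1.1, 0.1, -0.3]
finger_gap: 50.1
finger_force: 0.0
```

>>> jog_arm(plan=[0,0,0,0,0,0,0,0,0,0,0,0,0,0,0,0,0,0,0,0,0,0,0,0,0,0,0,0,0,0,0,0,0,0,0,0,0,0,0,0,0,0], claw=0.01, force=30)

```text
clock: 16.3
eef_pos: [494.9, -56.2, 58.4]
eef_rot: [3.142, -0.0, -0.092]
wrist_force: [-0.7, -0.7, 3.6]
finger_gap: 26.0
finger_force: 30.0
```

>>> jog_arm(plan=[0,0,0.015,0,0,0,0,0,0.04,0,0,0,0,0,0.07,0,0,0,-0.004,0.025,0.07,0,0,0,-0.01,0.065,0.07,0,0,0,-0.016,0.105,0.07,0,0,0,-0.022,0.145,0.07,0,0,0,-0.029,0.185,0.07,0,0,0,-0.035,0.225,0.07,0,0,0,-0.04,0.265,0.07,0,0,0,-0.044,0.293,0.06,0,0,0,-0.0453,0.305,0.04,0,0,0,-0.0453,0.305,0.01,0,0,0,-0.0453,0.305,-0.015,0,0,0,-0.0453,0.305,-0.03,0,0,0,-0.0453,0.305,-0.04,0,0,0,-0.0453,0.305,-0.045,0,0,0,-0.0453,0.305,-0.047,0,0,0,-0.0453,0.305,-0.047,0,0,0,-0.0453,0.305,-0.047,0,0,0])

```text
clock: 18.3
eef_pos: [449.9, 249.1, 11.9]
eef_rot: [-3.141, -0.001, -0.092]
wrist_force: [0.5, 0.0, -1.9]
finger_gap: 25.6
finger_force: 30.0
```

>>> jog_arm(plan=[0,0,0,0,0,0,0,0,0,0,0,0,0,0,0,0,0,0])

```text
clock: 18.6
eef_pos: [449.7, 248.9, 11.4]
eef_rot: [-3.141, -0.0, -0.092]
wrist_force: [-0.1, -0.3, -0.5]
finger_gap: 25.9
finger_force: 30.0
```

>>> jog_arm(plan=[0,0,0,0,0,0,0,0,0,0,0,0,0,0,0,0,0,0,0,0,0,0,0,0,0,0,0,0,0,0,0,0,0.02,0,0,0,0,0,0.06,0,0,0,0,0,0.1,0,0,0,0,0,0.15,0,0,0,0,0,0.2,0,0,0,0.01,-0.03,0.25,0,0,0,0.02,-0.06,0.27,0,0,0,0.03,-0.1,0.27,0,0,0,0.03,-0.1,0.27,0,0,0,0.03,-0.1,0.27,0,0,0], claw=0.05)

```text
clock: 20.1
eef_pos: [479.5, 148.5, 281.1]
eef_rot: [-3.142, 0.0, -0.093]
wrist_force: [-0.2, 0.8, -0.8]
finger_gap: 49.9
finger_force: 0.0
```

```bash
python3 - <<'E'
from h import *
p,d=camera("wrist");c=get_calibration("wrist");cv2.imwrite("pics/w5.png",p[:,:,::-1]);np.savez("w5.npz",p=p,d=d,**c);print(c,manip.read_state()['eef_pos'])
E
```

```text
{'fx': 371.64829954431775, 'fy': 371.64829954431775, 'cx': 313.8765282425295, 'cy': 236.90411688203628, 'origin': array([545.00214859, 144.68056738, 460.74129296]), 'attitude': array([ 2.90977185e+00,  7.39511002e-04, -1.66289081e+00])} [479.33623285 149.18838193 280.98231762]
```

View pics/w5.png

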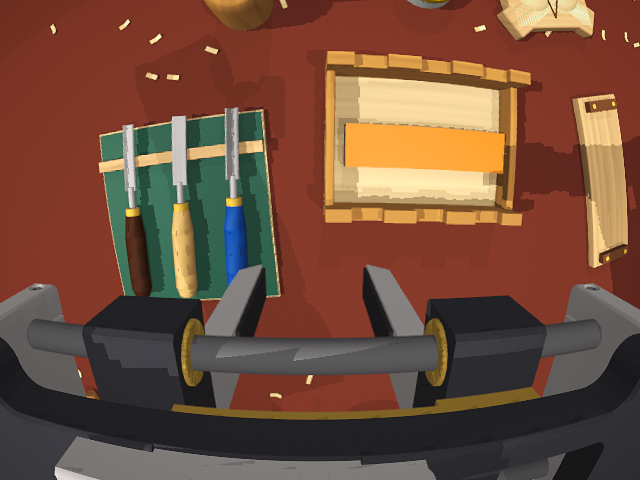

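All three tools lie on the felt with blades over the batten (columns 130, 180, 232); the stone is clear at columns 344-504, rows 122-175, close to the till's -y wall.

```bash
cat > st.py <<'E'
from h import *
import sys
f=np.load(sys.argv[1]);p=f['p'];c={k:f[k] for k in f.files};zt=float(sys.argv[2])
H=cv2.cvtColor(p,cv2.COLOR_RGB2HSV).astype(int);h,s,v=H[...,0],H[...,1],H[...,2]
m=((h>8)&(h<22)&(s>185)&(v>160)).astype(np.uint8);m=cv2.morphologyEx(m,cv2.MORPH_OPEN,np.ones((5,5)))
k,l,st,_=cv2.connectedComponentsWithStats(m);i=1+st[1:,4].argmax();print(st[i])
vv,uu=np.nonzero(l==i);q=plane(c,np.c_[uu,vv],zt,True);print(rect(q))
E
python3 st.py w5.npz 35
python3 - <<'E'
from h import *
for n in("scene","side"):
    p,d=camera(n);c=get_calibration(n);P=cloud(c,d);H=cv2.cvtColor(p,cv2.COLOR_RGB2HSV).astype(int);h,s,v=H[...,0],H[...,1],H[...,2]
    m=(h>5)&(h<22)&(s>170)&(v>140)&(P[...,2]>31)&(P[...,2]<39)&(P[...,0]>470)&(P[...,0]<600)&(P[...,1]>-100)&(P[...,1]<125)
    print(n,m.sum(),rect(P[m]));cv2.imwrite(f"pics/{n}1.png",p[:,:,::-1])
E
```

```text
[ 345  124  160   50 6501]
[539.    9.4 200.6  50.5  84.7]
scene 25 [564.6   6.8 192.1   3.6  84.3]
side 0 [0. 0. 0. 0. 0.]
```

>>> jog_arm(plan=[0.01,-0.02,0,0,0,8,0.02,-0.05,0,0,0,16,0.03,-0.08,0,0,0,24,0.04,-0.11,0,0,0,32,0.05,-0.13,0,0,0,40,0.0593,-0.1395,0,0,0,48,0.0593,-0.1395,-0.02,0,0,56,0.0593,-0.1395,-0.05,0,0,64,0.0593,-0.1395,-0.08,0,0,72,0.0593,-0.1395,-0.11,0,0,80,0.0593,-0.1395,-0.14,0,0,87,0.0593,-0.1395,-0.16,0,0,90,0.0593,-0.1395,-0.16,0,0,90,0.0593,-0.1395,-0.16,0,0,90,0.0593,-0.1395,-0.16,0,0,90,0.0593,-0.1395,-0.16,0,0,90], claw=0.066)

```text
clock: 21.85
eef_pos: [539.3, 9.6, 122.4]
eef_rot: [3.14, -0.0, 1.479]
wrist_force: [-0.2, -0.2, 0.3]
finger_gap: 65.9
finger_force: 0.0
```

```bash
python3 - <<'E'
from h import *
p,d=camera("wrist");c=get_calibration("wrist");cv2.imwrite("pics/w6.png",p[:,:,::-1]);np.savez("w6.npz",p=p,d=d,**c);print(manip.read_state()['eef_pos'])
E
python3 st.py w6.npz 35
```

```text
[539.22843813   9.48875286 122.22982701]
[  281   108    70   230 15261]
[540.5  19.6 177.4  49.5  84.2]
```

View pics/w6.png

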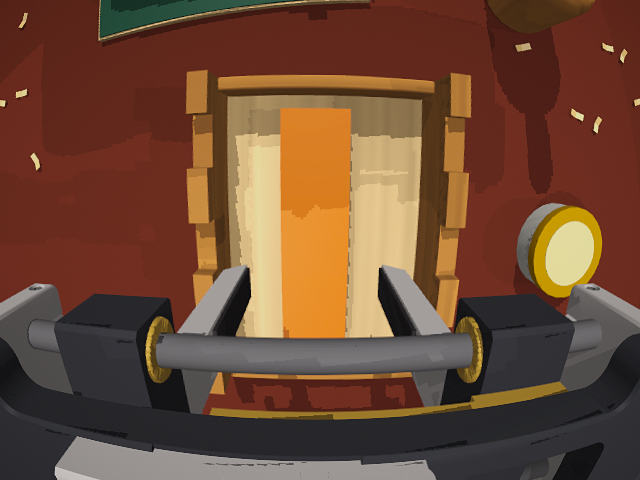

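Stone at column 316, centred between the fingertips (248/380). Descend and grip it.

>>> jog_arm(plan=[0,0,-0.025,0,0,0,0,0,-0.055,0,0,0,0,0,-0.08,0,0,0,0,0,-0.095,0,0,0,0,0,-0.104,0,0,0,0,0,-0.107,0,0,0,0,0,-0.107,0,0,0,0,0,-0.107,0,0,0,0,0,-0.107,0,0,0])

```text
clock: 22.8
eef_pos: [539.3, 9.4, 15.0]
eef_rot: [3.14, -0.0, 1.479]
wrist_force: [-0.2, 0.5, -0.3]
finger_gap: 66.5
finger_force: 0.0
```

>>> jog_arm(plan=[0,0,0,0,0,0,0,0,0,0,0,0,0,0,0,0,0,0,0,0,0,0,0,0,0,0,0,0,0,0,0,0,0,0,0,0,0,0,0,0,0,0], claw=0.035, force=45)

```text
clock: 23.5
eef_pos: [539.0, 9.4, 14.5]
eef_rot: [3.141, -0.0, 1.479]
wrist_force: [0.0, 0.5, 5.7]
finger_gap: 49.5
finger_force: 45.0
```

>>> jog_arm(plan=[0,0,0.02,0,0,0,0,0,0.05,0,0,0,0,0,0.085,0,0,0,0,0,0.115,0,0,0,-0.004,-0.02,0.115,0,0,-4,-0.01,-0.055,0.115,0,0,-12,-0.016,-0.09,0.115,0,0,-20,-0.022,-0.125,0.115,0,0,-28,-0.028,-0.16,0.115,0,0,-36,-0.034,-0.195,0.115,0,0,-44,-0.04,-0.23,0.115,0,0,-52,-0.045,-0.26,0.115,0,0,-60,-0.049,-0.285,0.11,0,0,-68,-0.052,-0.305,0.095,0,0,-74,-0.0527,-0.3114,0.075,0,0,-75.7,-0.0527,-0.3114,0.055,0,0,-75.7,-0.0527,-0.3114,0.045,0,0,-75.7,-0.0527,-0.3114,0.04,0,0,-75.7,-0.0527,-0.3114,0.04,0,0,-75.7,-0.0527,-0.3114,0.04,0,0,-75.7])

```text
clock: 25.5
eef_pos: [486.5, -302.0, 55.0]
eef_rot: [3.141, -0.001, 0.158]
wrist_force: [-0.6, -0.2, -4.7]
finger_gap: 50.1
finger_force: 45.0
```

```bash
python3 - <<'E'
from h import *
t=manip.read_state();print(t['eef_pos'],t['eef_rot'])
for n in("side","scene"):
    p,d=camera(n);c=get_calibration(n);P=cloud(c,d);cv2.imwrite(f"pics/{n}2.png",p[:,:,::-1])
    H=cv2.cvtColor(p,cv2.COLOR_RGB2HSV).astype(int);h,s,v=H[...,0],H[...,1],H[...,2]
    m=(h>5)&(h<22)&(s>170)&(v>120)&(P[...,1]<-220)&(P[...,2]>60)&(P[...,2]<95)
    q=P[m];print(n,m.sum(),rect(q),np.percentile(q[:,2],[5,50,95]))
p,d=camera("wrist");cv2.imwrite("pics/w7.png",p[:,:,::-1])
a=cv2.imread("pics/side2.png")[300:480,180:460];b=cv2.imread("pics/w7.png")
cv2.imwrite("pics/c7.png",np.vstack([cv2.resize(a,(420,270)),cv2.resize(b,(420,315))]))
E
```

```text
[ 486.49655373 -302.01293826   54.9799868 ] [ 3.14097506e+00 -6.60369836e-04  1.58302510e-01]
side 12 [ 434.  -333.1   81.1   35.3   35.2] [63.88019361 71.6032649  76.98674391]
scene 40 [ 523.5 -293.2  118.4   49.3   15. ] [66.97669739 72.5801542  79.53898263]
```

View pics/c7.png

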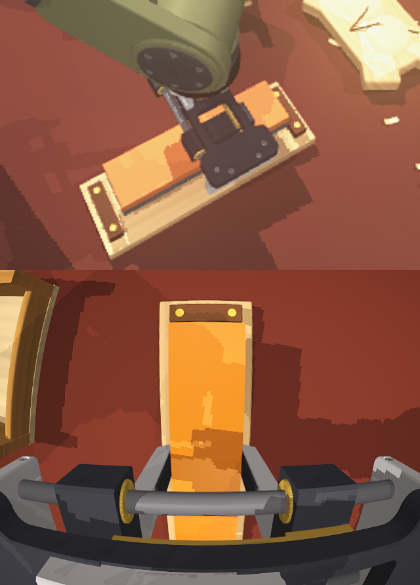

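Stone held level over the holder, aligned with it and between the stops in both views. Lowering.

>>> jog_arm(plan=[0,0,-0.012,0,0,0,0,0,-0.022,0,0,0,0,0,-0.029,0,0,0,0,0,-0.032,0,0,0,0,0,-0.0335,0,0,0,0,0,-0.0335,0,0,0,0,0,-0.0335,0,0,0,0,0,-0.0335,0,0,0])

```text
clock: 26.45
eef_pos: [486.3, -302.1, 20.9]
eef_rot: [3.141, -0.0, 0.158]
wrist_force: [0.0, -0.3, -4.5]
finger_gap: 49.5
finger_force: 45.0
```

```bash
python3 - <<'E'
from h import *
c=get_calibration("wrist");p,d=camera("wrist");np.savez("w8.npz",p=p,d=d,**c);cv2.imwrite("pics/w8.png",cv2.resize(p[60:260,220:400,::-1],(540,600)))
E
python3 st.py w8.npz 41.5
```

```text
[  257    80   117   258 28706]
[ 523.6 -294.6  118.4   49.8    8.7]
```

View pics/w8.png

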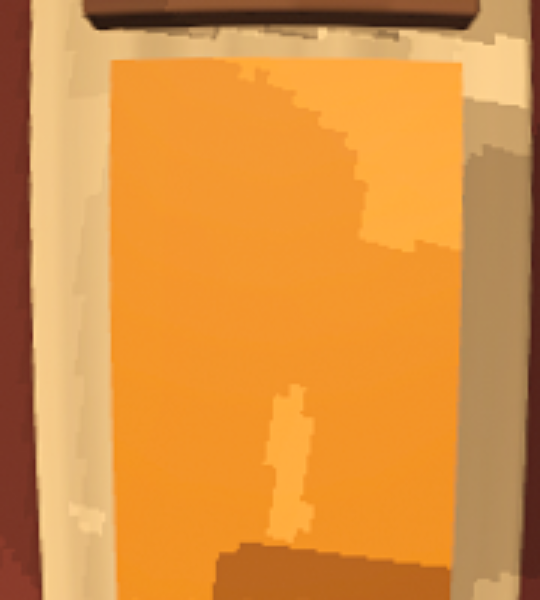

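The stone sits between the holder edges (gaps 72 and 63 px of 350) with a few mm to the far stop; nudging 2 mm forward and releasing.

>>> jog_arm(plan=[0.002,0.0003,0,0,0,0,0.002,0.0003,-0.0008,0,0,0,0.002,0.0003,-0.0008,0,0,0,0.002,0.0003,-0.0008,0,0,0])

```text
clock: 26.9
eef_pos: [488.6, -301.7, 20.5]
eef_rot: [3.141, -0.001, 0.158]
wrist_force: [0.1, 2.7, 4.7]
finger_gap: 49.8
finger_force: 45.0
```

>>> jog_arm(plan=[0,0,0,0,0,0,0,0,0,0,0,0,0,0,0,0,0,0,0,0,0,0,0,0,0,0,0,0,0,0,0,0,0,0,0,0,0,0,0.02,0,0,0,0,0,0.05,0,0,0,0,0,0.09,0,0,0,0,0,0.13,0,0,0,0,0,0.17,0,0,0,0,0,0.2,0,0,0,0,0.03,0.22,0,0,0,0,0.06,0.22,0,0,0,0,0.06,0.22,0,0,0,0,0.06,0.22,0,0,0], claw=0.07)

```text
clock: 28.5
eef_pos: [488.2, -241.5, 240.1]
eef_rot: [3.141, -0.0, 0.159]
wrist_force: [-0.5, -0.4, -0.2]
finger_gap: 69.9
finger_force: 0.0
```

```bash
python3 - <<'E'
from h import *
c=get_calibration("wrist");p,d=camera("wrist");np.savez("w9.npz",p=p,d=d,**c);cv2.imwrite("pics/w9.png",p[:,:,::-1])
E
python3 st.py w9.npz 41
cp m2.py m4.py; python3 - <<'E'
from h import *
for n in("side","scene"):
    p,d=camera(n);c=get_calibration(n);P=cloud(c,d)
    H=cv2.cvtColor(p,cv2.COLOR_RGB2HSV).astype(int);h,s,v=H[...,0],H[...,1],H[...,2]
    m=(h>5)&(h<22)&(s>170)&(v>120)&(P[...,1]<-220)&(P[...,2]>35)&(P[...,2]<48)
    q=P[m];print(n,m.sum(),rect(q) if len(q) else 0,np.percentile(q[:,2],[5,50,95]))
E
```

```text
[ 348  131   49   57 2298]
[ 555.2 -289.3   57.8   49.8    9.6]
side 94 [ 489.3 -326.6  195.7    2.2    8.9] [35.46943233 38.16870745 40.63606483]
scene 41 [ 488.5 -300.9  194.7   50.2    9.1] [35.28956061 37.25122575 40.21367778]
```

Stone measured at (488.5, -300.9), yaw 9.1° against holder (486.3, -302.0), 9.05°: seated. Now return the blue tool.

>>> jog_arm(plan=[-0.003,0.03,0,0,0,-2,-0.006,0.075,0,0,0,-5,-0.009,0.12,0,0,0,-8,-0.012,0.165,0,0,0,-11,-0.016,0.21,0,0,0,-13,-0.02,0.255,0,0,0,-14.3,-0.024,0.3,0,0,0,-14.3,-0.028,0.345,0,0,0,-14.3,-0.032,0.39,0,0,0,-14.3,-0.035,0.43,-0.02,0,0,-14.3,-0.037,0.465,-0.05,0,0,-14.3,-0.0386,0.485,-0.08,0,0,-14.3,-0.0386,0.4906,-0.11,0,0,-14.3,-0.0386,0.4906,-0.14,0,0,-14.3,-0.0386,0.4906,-0.16,0,0,-14.3,-0.0386,0.4906,-0.17,0,0,-14.3,-0.0386,0.4906,-0.17,0,0,-14.3,-0.0386,0.4906,-0.17,0,0,-14.3], claw=0.05)

```text
clock: 30.45
eef_pos: [450.1, 248.9, 70.7]
eef_rot: [-3.141, -0.001, -0.092]
wrist_force: [-0.2, 0.6, 0.7]
finger_gap: 50.0
finger_force: 0.0
```

```bash
python3 - <<'E'
from h import *
t=manip.read_state();print(t['eef_pos'],t['eef_rot'])
p,d=camera("wrist");cv2.imwrite("pics/w10.png",p[:,:,::-1])
E
```

```text
[450.14343923 248.85736662  70.73480084] [-3.14113006e+00 -8.12596970e-04 -9.21637510e-02]
```

View pics/w10.png

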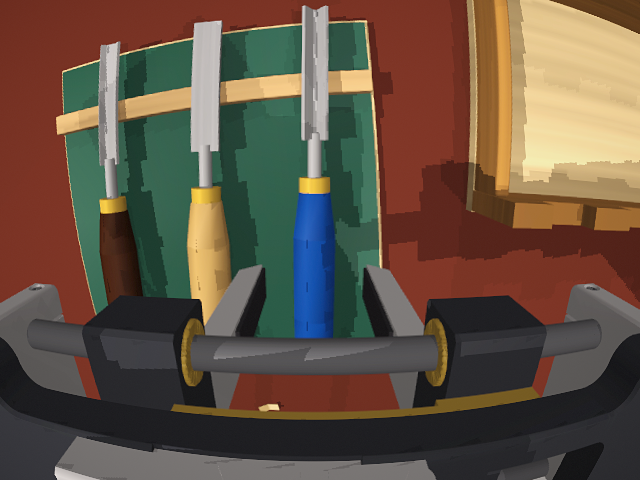

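Blue handle at column 314, exactly where it was left between the fingers; batten at row ~85 under the blades.

>>> jog_arm(plan=[0,0,-0.02,0,0,0,0,0,-0.04,0,0,0,0,0,-0.053,0,0,0,0,0,-0.0588,0,0,0,0,0,-0.0588,0,0,0,0,0,-0.0588,0,0,0,0,0,-0.0588,0,0,0])

```text
clock: 31.2
eef_pos: [450.0, 249.1, 12.0]
eef_rot: [-3.141, -0.001, -0.092]
wrist_force: [0.3, -0.8, -0.1]
finger_gap: 50.0
finger_force: 0.0
```

>>> jog_arm(plan=[0,0,0,0,0,0,0,0,0,0,0,0,0,0,0,0,0,0,0,0,0,0,0,0,0,0,0,0,0,0,0,0,0,0,0,0,0,0,0,0,0,0], claw=0.01, force=30)

```text
clock: 31.9
eef_pos: [449.6, 248.9, 11.3]
eef_rot: [-3.142, -0.0, -0.092]
wrist_force: [-1.8, -1.7, 3.3]
finger_gap: 25.8
finger_force: 30.0
```

>>> jog_arm(plan=[0,0,0.02,0,0,0,0,0,0.05,0,0,0,0,0,0.085,0,0,0,0.001,-0.01,0.115,0,0,0,0.006,-0.04,0.12,0,0,0,0.012,-0.08,0.12,0,0,0,0.018,-0.12,0.12,0,0,0,0.024,-0.16,0.12,0,0,0,0.03,-0.2,0.12,0,0,0,0.036,-0.24,0.12,0,0,0,0.041,-0.275,0.12,0,0,0,0.044,-0.297,0.12,0,0,0,0.0453,-0.305,0.115,0,0,0,0.0453,-0.305,0.1,0,0,0,0.0453,-0.305,0.08,0,0,0,0.0453,-0.305,0.065,0,0,0,0.0453,-0.305,0.054,0,0,0,0.0453,-0.305,0.049,0,0,0,0.0453,-0.305,0.048,0,0,0,0.0453,-0.305,0.048,0,0,0])

```text
clock: 33.9
eef_pos: [495.1, -56.0, 59.5]
eef_rot: [3.142, -0.001, -0.092]
wrist_force: [0.8, -0.6, -1.3]
finger_gap: 25.6
finger_force: 30.0
```

>>> jog_arm(plan=[0,0,0,0,0,0,0,0,-0.0005,0,0,0,0,0,-0.0005,0,0,0])

```text
clock: 34.2
eef_pos: [494.9, -56.1, 58.9]
eef_rot: [3.142, -0.0, -0.092]
wrist_force: [0.5, -1.0, -1.4]
finger_gap: 25.0
finger_force: 30.0
```

>>> jog_arm(plan=[0,0,-0.0003,0,0,0,0,0,-0.0003,0,0,0,0,0,-0.0003,0,0,0,0,0,-0.0003,0,0,0,0,0,-0.0003,0,0,0,0,0,0.02,0,0,0,0,0,0.05,0,0,0,0,0,0.07,0,0,0,-0.001,0.01,0.075,0,0,0,-0.006,0.045,0.075,0,0,0,-0.011,0.09,0.075,0,0,0,-0.016,0.135,0.075,0,0,0,-0.021,0.18,0.075,0,0,0,-0.026,0.225,0.075,0,0,0,-0.032,0.27,0.075,0,0,0,-0.037,0.315,0.065,0,0,0,-0.042,0.355,0.045,0,0,0,-0.0439,0.3747,0.025,0,0,0,-0.0439,0.3747,0.01,0,0,0,-0.0439,0.3747,0.01,0,0,0], claw=0.05)

```text
clock: 36.2
eef_pos: [448.9, 318.7, 65.7]
eef_rot: [3.139, 0.004, -0.09]
wrist_force: [-0.5, -0.5, -0.4]
finger_gap: 50.2
finger_force: 0.0
```

>>> jog_arm(plan=[0,0,0,0,0,0,0,0,-0.02,0,0,0,0,0,-0.04,0,0,0,0,0,-0.052,0,0,0,0,0,-0.057,0,0,0,0,0,-0.057,0,0,0,0,0,-0.057,0,0,0,0,0,-0.057,0,0,0])

```text
clock: 37.0
eef_pos: [451.3, 318.8, 12.5]
eef_rot: [-3.141, -0.001, -0.092]
wrist_force: [0.1, 0.6, 0.3]
finger_gap: 50.1
finger_force: 0.0
```

>>> jog_arm(plan=[0,0,0,0,0,0,0,0,0,0,0,0,0,0,0,0,0,0,0,0,0,0,0,0,0,0,0,0,0,0,0,0,0,0,0,0,0,0,0,0,0,0], claw=0.01)

```text
clock: 37.7
eef_pos: [451.0, 318.6, 11.8]
eef_rot: [-3.141, -0.0, -0.092]
wrist_force: [-0.9, 0.0, 3.4]
finger_gap: 25.6
finger_force: 30.0
```

>>> jog_arm(plan=[0,0,0.02,0,0,0,0,0,0.05,0,0,0,0,0,0.085,0,0,0,0.001,-0.01,0.115,0,0,0,0.007,-0.04,0.12,0,0,0,0.014,-0.08,0.12,0,0,0,0.021,-0.12,0.12,0,0,0,0.028,-0.16,0.12,0,0,0,0.035,-0.2,0.12,0,0,0,0.042,-0.24,0.12,0,0,0,0.049,-0.275,0.12,0,0,0,0.0525,-0.297,0.12,0,0,0,0.054,-0.3045,0.115,0,0,0,0.054,-0.3045,0.1,0,0,0,0.054,-0.3045,0.08,0,0,0,0.054,-0.3045,0.065,0,0,0,0.054,-0.3045,0.054,0,0,0,0.054,-0.3045,0.049,0,0,0,0.054,-0.3045,0.0475,0,0,0,0.054,-0.3045,0.0475,0,0,0])

```text
clock: 39.7
eef_pos: [505.1, 14.3, 59.4]
eef_rot: [-3.142, -0.0, -0.091]
wrist_force: [-0.3, -0.3, -1.5]
finger_gap: 26.0
finger_force: 30.0
```

>>> jog_arm(plan=[0,0,0,0,0,0,0,0,-0.0003,0,0,0,0,0,-0.0003,0,0,0])

```text
clock: 40.0
eef_pos: [505.0, 14.1, 59.1]
eef_rot: [-3.142, -0.0, -0.092]
wrist_force: [0.4, 0.2, -1.5]
finger_gap: 25.5
finger_force: 30.0
```

>>> jog_arm(plan=[0,0,-0.0003,0,0,0,0,0,-0.0003,0,0,0,0,0,-0.0003,0,0,0,0,0,-0.0003,0,0,0,0,0,-0.0003,0,0,0,0,0,0.02,0,0,0,0,0,0.05,0,0,0,0,0,0.07,0,0,0,-0.001,0.01,0.075,0,0,0,-0.006,0.045,0.075,0,0,0,-0.012,0.09,0.075,0,0,0,-0.018,0.135,0.075,0,0,0,-0.025,0.18,0.075,0,0,0,-0.031,0.225,0.075,0,0,0,-0.038,0.27,0.075,0,0,0,-0.044,0.315,0.065,0,0,0,-0.05,0.355,0.045,0,0,0,-0.0527,0.3738,0.025,0,0,0,-0.0527,0.3738,0.01,0,0,0,-0.0527,0.3738,0.01,0,0,0], claw=0.05)

```text
clock: 42.0
eef_pos: [450.7, 387.0, 65.8]
eef_rot: [3.138, 0.004, -0.091]
wrist_force: [0.0, -0.4, -0.1]
finger_gap: 49.7
finger_force: 0.0
```

>>> jog_arm(plan=[0,0,0,0,0,0,0,0,-0.02,0,0,0,0,0,-0.04,0,0,0,0,0,-0.052,0,0,0,0,0,-0.0575,0,0,0,0,0,-0.0575,0,0,0,0,0,-0.0575,0,0,0,0,0,-0.0575,0,0,0])

```text
clock: 42.8
eef_pos: [452.6, 388.1, 12.3]
eef_rot: [-3.141, -0.001, -0.092]
wrist_force: [-0.8, 0.3, 1.1]
finger_gap: 49.8
finger_force: 0.0
```

>>> jog_arm(plan=[0,0,0,0,0,0,0,0,0,0,0,0,0,0,0,0,0,0,0,0,0,0,0,0,0,0,0,0,0,0,0,0,0,0,0,0,0,0,0,0,0,0], claw=0.01)

```text
clock: 43.5
eef_pos: [452.2, 387.9, 11.4]
eef_rot: [-3.142, -0.0, -0.092]
wrist_force: [-0.5, -0.0, 2.5]
finger_gap: 25.9
finger_force: 30.0
```

>>> jog_arm(plan=[0,0,0.02,0,0,0,0,0,0.05,0,0,0,0,0,0.085,0,0,0,0.001,-0.01,0.115,0,0,0,0.007,-0.04,0.12,0,0,0,0.014,-0.08,0.12,0,0,0,0.021,-0.12,0.12,0,0,0,0.028,-0.16,0.12,0,0,0,0.035,-0.2,0.12,0,0,0,0.042,-0.24,0.12,0,0,0,0.049,-0.275,0.12,0,0,0,0.053,-0.294,0.12,0,0,0,0.0547,-0.301,0.115,0,0,0,0.0547,-0.301,0.1,0,0,0,0.0547,-0.301,0.08,0,0,0,0.0547,-0.301,0.065,0,0,0,0.0547,-0.301,0.054,0,0,0,0.0547,-0.301,0.049,0,0,0,0.0547,-0.301,0.0475,0,0,0,0.0547,-0.301,0.0475,0,0,0])

```text
clock: 45.5
eef_pos: [507.1, 87.1, 59.1]
eef_rot: [-3.141, -0.0, -0.091]
wrist_force: [0.4, -0.5, -0.8]
finger_gap: 25.7
finger_force: 30.0
```

>>> jog_arm(plan=[0,0,0,0,0,0,0,0,-0.0005,0,0,0,0,0,-0.0005,0,0,0])

```text
clock: 45.8
eef_pos: [507.0, 86.9, 58.6]
eef_rot: [-3.142, -0.0, -0.092]
wrist_force: [-0.0, -0.3, -2.2]
finger_gap: 26.0
finger_force: 30.0
```

>>> jog_arm(plan=[0,0,0,0,0,0,0,0,0,0,0,0,0,0,0,0,0,0,0,0,0,0,0,0,0,0,0,0,0,0,0,0,0.02,0,0,0,0,0,0.05,0,0,0,0,0,0.09,0,0,0,0,0,0.13,0,0,0,0,0,0.17,0,0,0,-0.02,-0.03,0.21,0,0,0,-0.047,-0.073,0.25,0,0,0,-0.047,-0.073,0.277,0,0,0,-0.047,-0.073,0.277,0,0,0,-0.047,-0.073,0.277,0,0,0,-0.047,-0.073,0.277,0,0,0], claw=0.05)

```text
clock: 47.4
eef_pos: [459.8, 14.2, 334.1]
eef_rot: [3.142, 0.002, -0.091]
wrist_force: [0.2, -0.6, -0.8]
finger_gap: 50.0
finger_force: 0.0
```

```bash
python3 - <<'E'
from h import *
cv=get_calibration("wrist");p,d=camera("wrist");cv2.imwrite("pics/w11.png",p[:,:,::-1]);np.savez("w11.npz",p=p,d=d,**cv)
E
sed 's/w1.npz/w11.npz/' m3.py >m5.py; python3 m5.py
```

```text
dark [ 239  138   24   95 1853] yaw -5.12351582762233 butt [432.23207142  93.52707196  66.        ] y at butt+85: 88.225313588729 origin x 516.8320714199502
pale [ 292  130   40   99 3140] yaw -6.689705873510075 butt [430.96562251  24.77634831  66.        ] y at butt+85: 14.074704844305614 origin x 515.5656225068187
blue [ 358  138   23   93 1893] yaw -5.088767138652979 butt [421.83889378 -47.91696524  66.        ] y at butt+85: -55.13282545697885 origin x 506.43889378044923
stone [557.5 -12.6 188.5  70.7  73.8]
felt [460.7 319.6 225.9 185.   88.9]
```

View pics/w11.png

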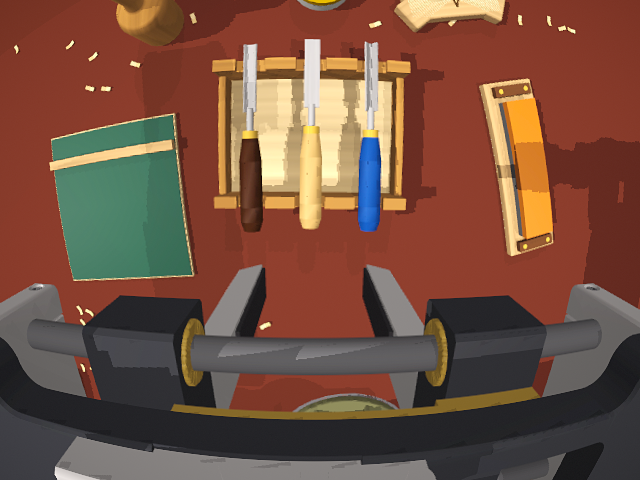

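All three tools are back in their notches (columns 251, 311, 370) within about 2 mm of the start, and the stone is between the stops. Handing in.

```bash
python3 -c "
from cell import manip
print(manip.sign_off())"
```

```text
the job is handed in; nothing more can be done
None
```

The job is handed in at about 47 s of the 147 s allowed: by my last measurements the stone is seated between the holder's stops about 2 mm off centre, each tool is back in its own notches within about 3 mm of its start, and the mallet, wax tin and carving were not touched; the sign-off returned no verdict.

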